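# Put four pump barrels back with their plungers

## Robot

A 6-joint arm with a two-finger parallel gripper is mounted at the origin on the work surface. World frame = base frame: x ahead of the robot, y to its left, z up, the work surface at z = 0. Lengths are in mm, angles in rad, forces in N, time in s.
With the tool pointing down it reaches from about 275 to 750 mm from the base axis. Payload 10.2 kg.
Tool frame: the origin (TCP) lies between the finger pads; the fingertips stand ctrl.tips_ahead ahead of it and the grasp point (between the pads) lies 8 mm behind it (ctrl.tips_ahead is the distance from the TCP to the fingertips, in mm); z points along the fingers, y is the direction in which the jaws open and shut (so a half turn about z gives the same grasp; the last joint's range is limited). The gripper opens to 85 mm and grips with 20 to 120 N. Pads are 22 mm wide; open, the fingers measure 114 mm over their backs; the gripper's body (76 mm by 85 mm) begins 54 mm behind the grasp point. The pads swing forward as they close: fully open they stand 13 mm farther back than shut.
Start: joints at [-1.572, 0.313, 1.498, -0, 1.331, -0.223], TCP at [115.479, -512.148, 242.294] pointing down, gripper open.
Joint ranges: [-2.94, 2.94], [-0.97, 2.17], [0.19, 2.56], [-1.23, 4.37], [0.02, 3.11], [-2.88, 2.88]. Speed limits (rad/s): [2.39, 2.39, 3.01, 3.14, 3.14, 3.14].

## Interface

Orientations are given as a unit quaternion [w, x, y, z].
In Python, from rig import ctrl gives the robot as it stands. The module is installed in compiled form; this text tells all that it offers.
- The arm moves only by the tool move_arm, never from a script. Its argument "motion" is a list of rows, each an object with "offset": the shift along the tool's x, y, z in m, a list of three; "angular": the turn, a rotation vector about the tool's x, y, z in degrees, a list of three; "jaw": the finger opening in m, from 0 to 0.0854. In form: [{"offset": [tx, ty, tz], "angular": [ax, ay, az], "jaw": jaw}, ...]. A call has 1 to 5 rows; each row is the pose to reach, as a shift and turn from the pose commanded when the call began, along the tool's axes at that moment; what a row does not reach only later rows make up. A row lasts 1/8 s, in which the tool goes at most 62.5 mm and 10.7 degrees, less where a joint would pass 70% of its speed; a pose out of reach is approached as far as the arm can. A call with a gripper value outside its range is refused whole. The fingers move at their own pace and stop on an object; "squeeze" is the grip in N (left out, the last holds). Time passes only in rows, so rows that repeat a pose let the fingers close. It gives the time, the measured TCP pose, the force and the opening at its end, in the units of the state.
- ctrl.sense(): the state, without advancing time (a new reading comes with each control period).
- ctrl.capture(name): name is "scene" or "top" or "wrist"; returns a dict with "img" (384x512x3 uint8, red, green, blue), "intrinsics" (3x3 intrinsics, pixels), "k1" (the pictures are not rectified: a ray, as slopes to the right and down, at radius r is drawn at 1 + k1 r^2 times it, then the intrinsics apply), "rvec" (rotation vector, rad) and "tvec" (3), from world to camera coordinates, as OpenCV has them. Camera axes: x right, y down, z forward; pixel columns grow to the right and rows downward; lengths in mm; the calibration is good to about 2 mm. A picture is of the moment at which its call begins. There is no depth.
- ctrl.finish_job(): hands the job in, once; it reports no verdict.
The state is a dict: "time_s": time; "joints": joint angles; "dq": joint speeds; "tau": joint torques, N m; "eef_pos": TCP position; "ee_rot": TCP orientation; "force": force on the tool from outside, world axes, zero at the start; "wrist_torque": the same for the moment, N m; "grip_width": opening from 0.0 (shut) to 1.0 (fully open).
Only numpy, scipy, OpenCV 4.12 (cv2) and the standard library are available. Lean on these libraries where they do the work, as an engineer would, in place of code of your own. Each camera call takes 0.05 s, during which the arm holds its last target. There are 200 camera calls.

## Task

The plunger and barrel of an injection pump are lapped together and must never be mixed: stand each of the four colour-marked barrels upright in the empty front bay of the tray of its own colour, next to its plunger. Set each one down gently, do not drop any or knock it over, and leave the unmarked barrel and the hexagonal valve holder where they stand.

Things in the scene. Friction and masses are not known exactly. Their poses are not given: they have to be found in the camera images.
- barrel_red: Loose steel pump barrel with a red plastic marking sleeve, standing upright on its wide head. Origin: centre of its underside; z is its axis, up. 66 mm tall, 0.2 to 0.4 kg: head 36 mm diameter from 0 to 20 mm, neck 24 mm diameter above it, red sleeve 29 mm diameter from 44 to 66 mm up; round, so any yaw will do. Grip it at the sleeve, about 52 mm up.
- barrel_yellow: Loose steel pump barrel with a yellow plastic marking sleeve, standing upright on its wide head. Origin: centre of its underside; z is its axis, up. 66 mm tall, 0.2 to 0.4 kg: head 36 mm diameter from 0 to 20 mm, neck 24 mm diameter above it, yellow sleeve 29 mm diameter from 44 to 66 mm up; round, so any yaw will do. Grip it at the sleeve, about 52 mm up.
- barrel_blue: Loose steel pump barrel with a blue plastic marking sleeve, standing upright on its wide head. Origin: centre of its underside; z is its axis, up. 66 mm tall, 0.2 to 0.4 kg: head 36 mm diameter from 0 to 20 mm, neck 24 mm diameter above it, blue sleeve 29 mm diameter from 44 to 66 mm up; round, so any yaw will do. Grip it at the sleeve, about 52 mm up.
- barrel_green: Loose steel pump barrel with a green plastic marking sleeve, standing upright on its wide head. Origin: centre of its underside; z is its axis, up. 66 mm tall, 0.2 to 0.4 kg: head 36 mm diameter from 0 to 20 mm, neck 24 mm diameter above it, green sleeve 29 mm diameter from 44 to 66 mm up; round, so any yaw will do. Grip it at the sleeve, about 52 mm up.
- tray_red: Red plastic tray, 120 mm (its x) by 110 mm (its y), walls 28 mm high and 3 mm thick, floor 3 mm thick; it does not slide. Origin: centre of its underside; z up. A divider 20 mm high splits it across x: the front bay (towards -x and the robot, with a small lip outside its wall) is empty, 66 mm by 104 mm, its centre at x = -24 mm, y = 0; the rear bay (x from 12 to 57 mm) holds the matching plunger, a steel pin 71 mm long lying along y.
- tray_yellow: Yellow plastic tray, 120 mm (its x) by 110 mm (its y), walls 28 mm high and 3 mm thick, floor 3 mm thick; it does not slide. Origin: centre of its underside; z up. A divider 20 mm high splits it across x: the front bay (towards -x and the robot, with a small lip outside its wall) is empty, 66 mm by 104 mm, its centre at x = -24 mm, y = 0; the rear bay (x from 12 to 57 mm) holds the matching plunger, a steel pin 71 mm long lying along y.
- tray_blue: Blue plastic tray, 120 mm (its x) by 110 mm (its y), walls 28 mm high and 3 mm thick, floor 3 mm thick; it does not slide. Origin: centre of its underside; z up. A divider 20 mm high splits it across x: the front bay (towards -x and the robot, with a small lip outside its wall) is empty, 66 mm by 104 mm, its centre at x = -24 mm, y = 0; the rear bay (x from 12 to 57 mm) holds the matching plunger, a steel pin 71 mm long lying along y.
- tray_green: Green plastic tray, 120 mm (its x) by 110 mm (its y), walls 28 mm high and 3 mm thick, floor 3 mm thick; it does not slide. Origin: centre of its underside; z up. A divider 20 mm high splits it across x: the front bay (towards -x and the robot, with a small lip outside its wall) is empty, 66 mm by 104 mm, its centre at x = -24 mm, y = 0; the rear bay (x from 12 to 57 mm) holds the matching plunger, a steel pin 71 mm long lying along y.
- barrel_bare: Another job's barrel, same shape and size but without any coloured sleeve: bare steel neck 24 mm diameter up to 66 mm. Origin: centre of its underside. To be left where it stands. (A wrench and a screwdriver also lie flat on the bench, nearer the robot, out of the way.)
- valve_holder: Dark steel hexagonal valve holder standing upright: hexagon 30 mm across flats, 22 mm high, threaded neck 19 mm diameter up to 50 mm. Origin: centre of its underside. To be left where it stands.
Mind the look-alikes: they are no part of the job. Leave any purple look-alike of the barrel_red alone.

How it is judged (in metres and radians):
At the end, for the whole second after the job is handed in: Each colour-marked barrel stands upright (within 0.08 rad), released and at rest, on the floor of the front bay of its own colour's tray (origin within 17 mm in x and 36 mm in y of the bay's centre, under 6 mm up); unmarked barrel and valve holder within 20 mm of their start (x of barrel_red in the frame of tray_red between -0.041 and -0.007 m and y of barrel_red in the frame of tray_red between -0.036 and 0.036 m and z of barrel_red in the frame of tray_red below 0.006 m and angle between each of barrel_red, barrel_yellow, barrel_blue, barrel_green's own z axis and vertical below 0.08 rad and linear speed of each of barrel_red, barrel_yellow, barrel_blue, barrel_green below 0.02 m/s and contact force between each of barrel_red, barrel_yellow, barrel_blue, barrel_green and the fingers below 0.1 N and x of barrel_yellow in the frame of tray_yellow between -0.041 and -0.007 m and y of barrel_yellow in the frame of tray_yellow between -0.036 and 0.036 m and z of barrel_yellow in the frame of tray_yellow below 0.006 m and x of barrel_blue in the frame of tray_blue between -0.041 and -0.007 m and y of barrel_blue in the frame of tray_blue between -0.036 and 0.036 m and z of barrel_blue in the frame of tray_blue below 0.006 m and x of barrel_green in the frame of tray_green between -0.041 and -0.007 m and y of barrel_green in the frame of tray_green between -0.036 and 0.036 m and z of barrel_green in the frame of tray_green below 0.006 m and distance of each of barrel_bare, valve_holder from where it was at the start of the episode below 0.02 m); the robot touches nothing.
It fails at once if a colour-marked barrel is tipped over (leans more than 35 degrees) (angle between any of barrel_red, barrel_yellow, barrel_blue, barrel_green's own z axis and vertical above 0.61 rad).
It fails at once if a colour-marked barrel is dropped (moves faster than 0.45 m/s with no finger on it: a fall of over 1 cm) ((linear speed of barrel_red above 0.45 m/s and contact force between barrel_red and the fingers below 0.1 N) or (linear speed of barrel_yellow above 0.45 m/s and contact force between barrel_yellow and the fingers below 0.1 N) or (linear speed of barrel_blue above 0.45 m/s and contact force between barrel_blue and the fingers below 0.1 N) or (linear speed of barrel_green above 0.45 m/s and contact force between barrel_green and the fingers below 0.1 N)).
It fails at once if a barrel is slammed into a tray (more than 100 N between them) (contact force between any of barrel_red, barrel_yellow, barrel_blue, barrel_green and tray_red above 100 N or contact force between any of barrel_red, barrel_yellow, barrel_blue, barrel_green and tray_yellow above 100 N or contact force between any of barrel_red, barrel_yellow, barrel_blue, barrel_green and tray_blue above 100 N or contact force between any of barrel_red, barrel_yellow, barrel_blue, barrel_green and tray_green above 100 N).
It fails at once if the unmarked barrel or the valve holder is shifted more than 20 mm or leans more than 35 degrees (not (distance of barrel_bare from where it was at the start of the episode below 0.02 m) or not (distance of valve_holder from where it was at the start of the episode below 0.02 m) or angle between any of barrel_bare, valve_holder's own z axis and vertical above 0.61 rad).
It also fails if it takes over 96 s, if anything falls off the work surface, if the arm or the gripper's body presses on something with over 40 N, if the wrist force passes 120 N, or if a joint passes its speed limit or range.

## Working session

There is one attempt and no reset: what is moved stays moved. The work goes in short steps, Python scripts to look and compute and a tool call to move; the robot and the scene stay as the last step left them, time stands still between calls to the robot, and variables do not carry over. Pictures are saved under pics/ and viewed, about 12 in all and at most 16, crops included, and the job is handed in when it is done.

Besides the shell and the picture viewer there is one more tool, called after "Emit:" by a JSON object that holds its "method" and its "body", one argument or row to a line. move_arm: Moves the arm, as the interface text tells. Its arguments: {"type":"object","properties":{"motion":{"type":"array","items":{"type":"object","properties":{"offset":{"type":"array","items":{"type":"number"}},"angular":{"type":"array","items":{"type":"number"}},"jaw":{"type":"number"}}}},"squeeze":{"type":"number"}},"required":["motion"]}

```bash
mkdir -p pics; python3 - <<'E'
from rig import ctrl
import cv2
s=ctrl.sense();print({k:(v if not hasattr(v,'round') else v) for k,v in s.items()},ctrl.tips_ahead)
import pickle
for n in("scene","top"):
    c=ctrl.capture(n);pickle.dump(c,open(f'pics/{n}.pkl','wb'))
    cv2.imwrite(f'pics/{n}0.png',c["img"][:,:,::-1]);print(n,c["intrinsics"],c["k1"],c["rvec"],c["tvec"])
E
```

```text
{'time_s': 0.0, 'joints': array([-1.57238785e+00,  3.13443948e-01,  1.49844019e+00,  5.91010888e-06,
        1.33098103e+00, -2.23364142e-01]), 'dq': array([ 2.41352376e-03,  2.88145767e-03, -1.51403363e-04, -2.26919361e-03,
        3.08232468e-05, -1.81435178e-04]), 'tau': array([-5.14500916e-04, -4.12266684e+01, -2.59749091e+01, -1.99722881e-04,
        4.08172622e-03,  1.41187567e-05]), 'eef_pos': array([ 115.48685647, -511.89473536,  241.73698792]), 'ee_rot': array([-6.31918453e-04,  9.93858287e-01,  1.10658488e-01,  7.42663702e-05]), 'force': array([ 0.60334861, -0.05416575,  0.07469497]), 'wrist_torque': array([-0.03568173,  0.03243525,  0.00580679]), 'grip_width': 1.0011153387438558} 11.0
scene [[431.59746103   0.         259.3798764 ]
 [  0.         431.59746103 186.06270784]
 [  0.           0.           1.        ]] -0.13149402865813473 [ 1.69383688  1.68697597 -0.83150853] [  -5.28939622 -304.88529186 1258.34018208]
top [[371.48564401   0.         252.9140575 ]
 [  0.         371.48564401 187.71814961]
 [  0.           0.           1.        ]] -0.05136203236394759 [ 2.13193465 -2.14519322  0.18442762] [ 20.39934713 556.94320306 739.18146612]
```

View pics/scene0.png

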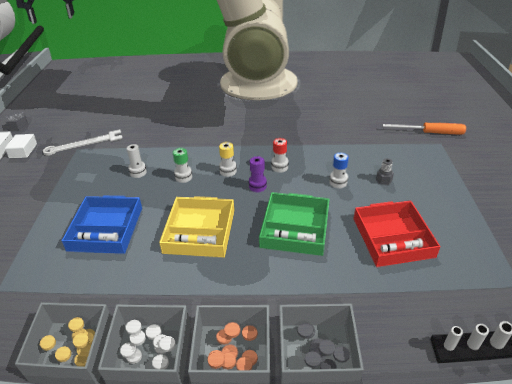

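View pics/top0.png

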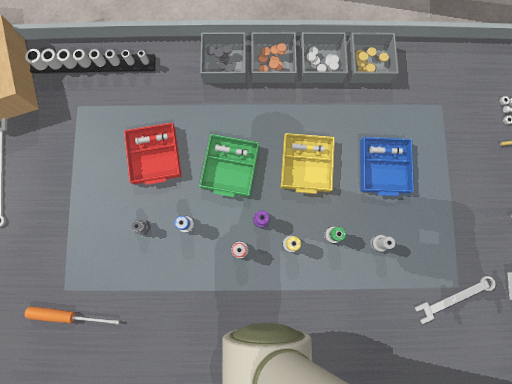

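```bash
cat > h.py <<'E'
import cv2, numpy as np
def cam(c):
    R,_=cv2.Rodrigues(np.array(c["rvec"],float)); return np.array(c["intrinsics"]),np.array([c["k1"],0,0,0]),R,np.array(c["tvec"],float).ravel()
def norm(c,p):
    K,d,R,t=cam(c); return cv2.undistortPoints(np.array(p,float).reshape(-1,1,2),K,d)[:,0]
def plane(c,p,z):
    K,d,R,t=cam(c); n=norm(c,p); r=np.c_[n,np.ones(len(n))]@R; o=-R.T@t
    return o+r*((z-o[2])/r[:,2])[:,None]
def tri(c1,p1,c2,p2):
    P=[np.c_[cam(c)[2],cam(c)[3]] for c in(c1,c2)]
    X=cv2.triangulatePoints(P[0],P[1],norm(c1,p1).T,norm(c2,p2).T); return (X[:3]/X[3]).T
HUE={'red':(0,6),'yellow':(20,32),'green':(45,80),'blue':(100,122),'purple':(125,160)}
def mask(c,col,s=120,v=50):
    h=cv2.cvtColor(c["img"],cv2.COLOR_RGB2HSV); lo,hi=HUE[col]
    m=cv2.inRange(h,(lo,s,v),(hi,255,255))
    if col=='red': m|=cv2.inRange(h,(173,s,v),(180,255,255))
    return m
def blobs(m,amin=15):
    n,l,st,ce=cv2.connectedComponentsWithStats(m)
    return [(int(st[i,4]),ce[i],i,l) for i in range(1,n) if st[i,4]>=amin]
E
python3 - <<'E'
from h import *; import pickle
C={n:pickle.load(open(f'pics/{n}.pkl','rb')) for n in('scene','top')}
for n in C:
    K,d,R,t=cam(C[n]);print(n,'cam at',(-R.T@t).round())
for col in HUE:
    B={n:[(a,ce.round(1).tolist(),plane(C[n],[ce],55)[0,:2].round().tolist()) for a,ce,i,l in blobs(mask(C[n],col)) if 220<plane(C[n],[ce],0)[0,0]<760 and a<6000 and abs(plane(C[n],[ce],0)[0,1])<450] for n in C}
    for n in B: print(col,n,B[n])
    m=mask(C['top'],col)
    big=max(blobs(m),key=lambda b:b[0])
    if big[0]>1000:
        mm=(big[3]==big[2]).astype('uint8')*255
        mm=cv2.morphologyEx(mm,cv2.MORPH_CLOSE,np.ones((9,9)))
        cn=max(cv2.findContours(mm,0,1)[0],key=cv2.contourArea)
        P=plane(C['top'],cn[:,0].astype(float),28)[:,:2].astype('float32')
        (cx,cy),(w,h),a=cv2.minAreaRect(P); print('  tray',round(cx),round(cy),round(w),round(h),round(a,1))
E
```

```text
scene cam at [1174.   20.  545.]
top cam at [428.  23. 820.]
red scene [(141, [279.5, 147.6], [432.0, 50.0]), (3775, [394.5, 232.1], [682.0, 228.0])]
red top [(2676, [152.1, 154.8], [628.0, 231.0])]
  tray 637 239 131 113 9.2
yellow scene [(141, [226.2, 151.5], [444.0, -59.0]), (3474, [198.0, 225.8], [662.0, -92.0])]
yellow top [(2653, [307.4, 163.8], [606.0, -99.0]), (52, [293.3, 242.8], [441.0, -65.0])]
  tray 614 -103 111 130 85.0
green scene [(123, [180.7, 157.6], [464.0, -150.0]), (3250, [294.5, 222.5], [656.0, 67.0])]
green top [(2324, [230.6, 167.0], [600.0, 64.0]), (87, [336.9, 233.8], [459.0, -155.0])]
  tray 608 69 108 128 79.2
blue scene [(131, [340.1, 163.0], [489.0, 166.0]), (3343, [103.1, 223.5], [655.0, -255.0])]
blue top [(2737, [386.4, 166.5], [600.0, -267.0]), (29, [184.9, 224.7], [479.0, 157.0])]
  tray 607 -278 117 130 87.7
purple scene [(480, [256.9, 174.5], [523.0, 4.0])]
purple top [(119, [260.7, 218.7], [491.0, 1.0])]
```

```bash
python3 - <<'E'
from h import *; import pickle
C={n:pickle.load(open(f'pics/{n}.pkl','rb')) for n in('scene','top')}
im=C['top']['img'][200:270,165:365,::-1]
im=cv2.resize(im,None,fx=4,fy=4,interpolation=cv2.INTER_CUBIC)
sc=cv2.resize(C['scene']['img'][135:200,120:400,::-1],(800,186),interpolation=cv2.INTER_CUBIC)
cv2.imwrite('pics/crop1.png',np.vstack([im,sc]))
for col in('red','yellow','green','blue','purple'):
    m=mask(C['top'],col,50,40); 
    for a,ce,i,l in blobs(m,8):
        if 165<ce[0]<365 and 200<ce[1]<270:
            (x,y),r=cv2.minEnclosingCircle(np.argwhere(l==i)[:,::-1].astype('float32')); print(col,a,ce.round(1),(x,y,r),plane(C['top'],[(x,y)],64)[0,:2].round())
E
```

```text
red 75 [238.8 250. ] (238.68182373046875, 249.77272033691406, 7.4204840660095215) [428.  47.]
yellow 147 [293.3 243.2] (293.3666687011719, 243.0, 7.633435249328613) [440. -64.]
green 154 [337.4 233.6] (337.5, 233.5, 7.905794143676758) [ 459. -154.]
blue 102 [181.6 222.4] (181.5, 222.5, 7.905794143676758) [483. 163.]
purple 224 [261.1 218.7] (261.0, 218.5, 8.732224464416504) [490.   1.]
```

View pics/crop1.png

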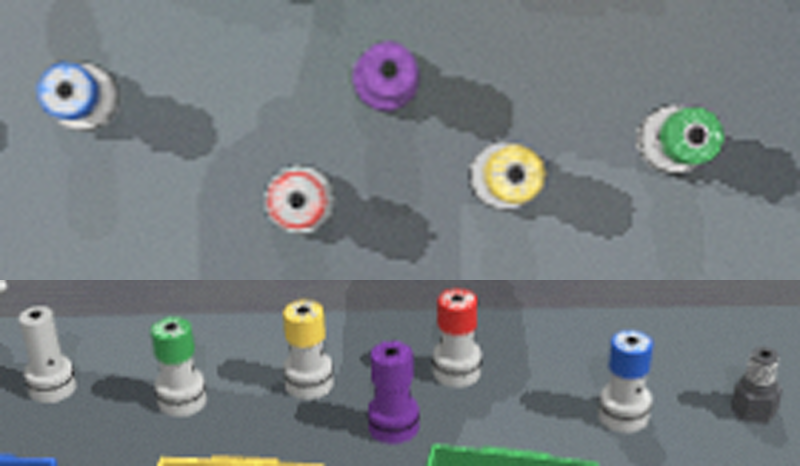

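Emit:
{"method": "move_arm", "body": {
  "motion": [
    {"offset":[0.05,-0.033,0.005],"angular":[0,0,6],"jaw":0.06},
    {"offset":[0.1,-0.066,0.01],"angular":[0,0,12.71],"jaw":0.06},
    {"offset":[0.15,-0.099,0.015],"angular":[0,0,12.71],"jaw":0.06},
    {"offset":[0.2,-0.132,0.02],"angular":[0,0,12.71],"jaw":0.06},
    {"offset":[0.25,-0.165,0.025],"angular":[0,0,12.71],"jaw":0.06}
  ]
}}

```text
time_s: 0.72
eef_pos: [324.0, -294.6, 217.1]
ee_rot: [-0.0, 1.0, -0.0, -0.0]
force: [0.5, -0.7, -0.4]
grip_width: 0.704
```

Emit:
{"method": "move_arm", "body": {
  "motion": [
    {"offset":[0.035,-0.035,0.01],"angular":[0,0,0],"jaw":0.06},
    {"offset":[0.07,-0.07,0.02],"angular":[0,0,0],"jaw":0.06},
    {"offset":[0.105,-0.105,0.03],"angular":[0,0,0],"jaw":0.06},
    {"offset":[0.133,-0.141,0.037],"angular":[0,0,0],"jaw":0.06},
    {"offset":[0.133,-0.141,0.037],"angular":[0,0,0],"jaw":0.06}
  ]
}}

```text
time_s: 1.35
eef_pos: [456.8, -153.0, 179.4]
ee_rot: [-0.001, 1.0, 0.002, -0.001]
force: [0.7, 0.1, 0.1]
grip_width: 0.709
```

```bash
cat >> h.py <<'E'
def look(name):
    from rig import ctrl
    c=ctrl.capture("wrist"); cv2.imwrite(f'pics/{name}.png',c["img"][:,:,::-1]); s=ctrl.sense()
    print(s["time_s"],s["eef_pos"].round(1),s["ee_rot"].round(4),s["force"].round(1),round(s["grip_width"],3))
    return c
def rep(c,col,z=66,s=50,v=40,amin=60):
    for a,ce,i,l in blobs(mask(c,col,s,v),amin):
        pts=np.argwhere(l==i)[:,::-1].astype('float32')
        (x,y),r=cv2.minEnclosingCircle(pts); print(col,a,ce.round(1),(round(x,1),round(y,1),round(r,1)),'circ@z',plane(c,[(x,y)],z)[0,:2].round(1))
E
python3 - <<'E'
from h import *
c=look('w1'); K,d,R,t=cam(c); print((-R.T@t).round(1),R.round(2).tolist())
rep(c,'green')
E
```

```text
1.4 [ 456.2 -154.3  179.8] [-3.0e-04  1.0e+00  1.2e-03 -5.0e-04] [-0.8 -0.8 -0.7] 0.702
[ 523.3 -153.3  310.5] [[0.0, -1.0, -0.0], [-0.96, -0.0, 0.27], [-0.27, 0.0, -0.96]]
green 9685 [50.8 48.3] (52.0, 46.1, 69.5) circ@z [583.1  23.8]
green 415 [257.9 185.5] (258.0, 186.3, 16.8) circ@z [ 458.3 -155.1]
```

View pics/w1.png

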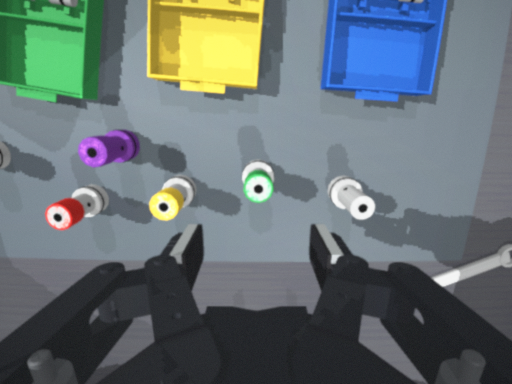

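```bash
python3 - <<'E'
from h import *
class c0: pass
from rig import ctrl
c=ctrl.capture("wrist")
for col in('yellow','red','purple'): rep(c,col)
for n,p in {'yellow':[(148,75),(258,86)],'blue':[(323,87),(434,93)],'green':[(0,82),(84,96)]}.items():
    P=plane(c,p,28)[:,:2];print(n,P.round().tolist()); 
    if n!='green':
        d=P[0]-P[1];d/=np.linalg.norm(d);f=np.array([d[1],-d[0]]);print(' len',np.linalg.norm(P[0]-P[1]),'yaw',np.degrees(np.arctan2(f[1],f[0])),'bay',P.mean(0)+36*f)
print('bare',plane(c,[(362,208)],66).round(),'red bore',plane(c,[(58,217)],66).round())
E
```

```text
yellow 10008 [203.1  42.9] (204.0, 39.7, 70.3) circ@z [ 584.7 -110.7]
yellow 502 [167.  200.3] (164.9, 202.8, 18.4) circ@z [440.9 -66.2]
red 840 [ 64.3 212.5] (63.1, 212.6, 20.2) circ@z [429.9  39.1]
purple 1758 [107.6 147.6] (107.0, 146.5, 31.5) circ@z [495.5 -16.4]
yellow [[562.0, -46.0], [551.0, -156.0]]
 len 110.52353383577768 yaw -5.733069769385951 bay [ 592.75661496 -104.94405408]
blue [[551.0, -222.0], [547.0, -337.0]]
 len 115.77996740552413 yaw -1.7274938084634555 bay [ 585.18870107 -280.51785641]
green [[560.0, 114.0], [543.0, 23.0]]
bare [[ 436. -258.   66.]] red bore [[425.  46.  66.]]
```

Emit:
{"method": "move_arm", "body": {
  "motion": [
    {"offset":[0.002,0.0,0.04],"angular":[0,0,0],"jaw":0.055},
    {"offset":[0.002,0.0,0.08],"angular":[0,0,0],"jaw":0.055},
    {"offset":[0.002,0.0,0.11],"angular":[0,0,0],"jaw":0.055},
    {"offset":[0.002,0.0,0.136],"angular":[0,0,0],"jaw":0.055},
    {"offset":[0.002,0.0,0.136],"angular":[0,0,0],"jaw":0.055}
  ],
  "squeeze": 45
}}

```text
time_s: 2.08
eef_pos: [456.9, -155.7, 43.4]
ee_rot: [-0.001, 1.0, -0.001, -0.001]
force: [0.3, 0.2, 0.1]
grip_width: 0.645
```

Emit:
{"method": "move_arm", "body": {
  "motion": [
    {"offset":[0,0,0],"angular":[0,0,0],"jaw":0.02},
    {"offset":[0,0,0],"angular":[0,0,0],"jaw":0.02},
    {"offset":[0,0,0],"angular":[0,0,0],"jaw":0.02},
    {"offset":[0,0,0],"angular":[0,0,0],"jaw":0.02},
    {"offset":[0,0,0],"angular":[0,0,0],"jaw":0.02}
  ],
  "squeeze": 45
}}

```text
time_s: 2.7
eef_pos: [458.7, -155.7, 45.6]
ee_rot: [0.001, 1.0, 0.0, 0.001]
force: [-0.6, -0.1, 6.8]
grip_width: 0.321
```

Emit:
{"method": "move_arm", "body": {
  "motion": [
    {"offset":[0,0,-0.01],"angular":[0,0,0],"jaw":0.02},
    {"offset":[0,0,-0.035],"angular":[0,0,0],"jaw":0.02},
    {"offset":[0,0,-0.065],"angular":[0,0,0],"jaw":0.02},
    {"offset":[0,0,-0.09],"angular":[0,0,0],"jaw":0.02},
    {"offset":[0,0,-0.09],"angular":[0,0,0],"jaw":0.02}
  ]
}}

```text
time_s: 3.32
eef_pos: [458.6, -155.5, 135.9]
ee_rot: [0.001, 1.0, 0.0, 0.001]
force: [-0.5, -0.1, -3.7]
grip_width: 0.323
```

```bash
python3 - <<'E'
from h import *
c=look('w2')
E
```

```text
3.375 [ 458.  -155.1  134.4] [2.e-04 1.e+00 0.e+00 3.e-04] [ 0.4 -0.5 -3.4] 0.325
```

View pics/w2.png

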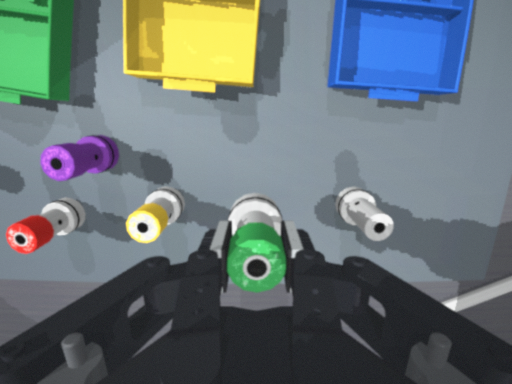

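Emit:
{"method": "move_arm", "body": {
  "motion": [
    {"offset":[0.01,-0.018,0],"angular":[0,0,0],"jaw":0.02},
    {"offset":[0.03,-0.053,0],"angular":[0,0,0],"jaw":0.02},
    {"offset":[0.05,-0.09,0],"angular":[0,0,0],"jaw":0.02},
    {"offset":[0.07,-0.126,0],"angular":[0,0,0],"jaw":0.02},
    {"offset":[0.09,-0.162,0],"angular":[0,0,0],"jaw":0.02}
  ]
}}

```text
time_s: 4.0
eef_pos: [547.9, 8.2, 132.7]
ee_rot: [-0.0, 1.0, -0.0, -0.001]
force: [0.5, -0.4, -3.5]
grip_width: 0.328
```

Emit:
{"method": "move_arm", "body": {
  "motion": [
    {"offset":[0.015,-0.03,0],"angular":[0,0,0],"jaw":0.02},
    {"offset":[0.03,-0.05,0],"angular":[0,0,0],"jaw":0.02},
    {"offset":[0.04,-0.066,0],"angular":[0,0,0],"jaw":0.02},
    {"offset":[0.04,-0.066,0],"angular":[0,0,0],"jaw":0.02}
  ]
}}

```text
time_s: 4.5
eef_pos: [587.6, 73.6, 132.5]
ee_rot: [-0.0, 1.0, 0.001, -0.001]
force: [0.0, -0.6, -2.9]
grip_width: 0.323
```

```bash
python3 - <<'E'
from h import *
c=look('w3')
E
```

```text
4.55 [587.4  72.9 132.7] [-0.0e+00  1.0e+00  3.0e-04 -1.4e-03] [ 0.1 -0.9 -3.1] 0.323
```

View pics/w3.png

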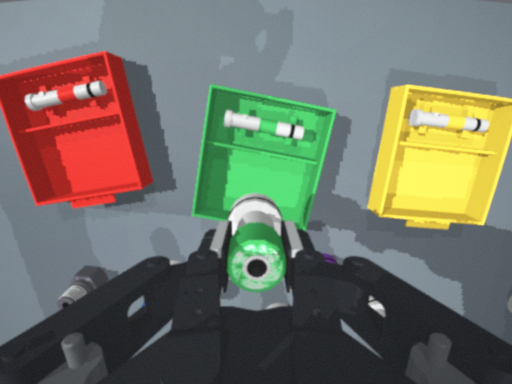

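```bash
python3 - <<'E'
from h import *
from rig import ctrl
c=ctrl.capture("wrist")
for n,p in {'green':[(211,87),(336,109)],'red':[(0,75),(109,53)]}.items():
    P=plane(c,p,28)[:,:2]; d=P[0]-P[1];L=np.linalg.norm(d);d/=L;f=np.array([d[1],-d[0]])
    print(n,'len',L.round(1),'yaw',np.degrees(np.arctan2(f[1],f[0])).round(1),'bay',(P.mean(0)-84*f).round(1))
E
```

```text
green len 107.2 yaw -9.4 bay [585.3  71. ]
red len 102.0 yaw 7.7 bay [614.7 233.1]
```

Emit:
{"method": "move_arm", "body": {
  "motion": [
    {"offset":[0,0,0.015],"angular":[0,0,0],"jaw":0.02},
    {"offset":[0,0,0.035],"angular":[0,0,0],"jaw":0.02},
    {"offset":[0,0,0.055],"angular":[0,0,0],"jaw":0.02},
    {"offset":[0,0,0.07],"angular":[0,0,0],"jaw":0.02},
    {"offset":[0,0,0.078],"angular":[0,0,0],"jaw":0.02}
  ]
}}

```text
time_s: 5.22
eef_pos: [587.6, 72.5, 55.1]
ee_rot: [-0.0, 1.0, -0.0, -0.001]
force: [-0.1, 0.8, -2.8]
grip_width: 0.325
```

Emit:
{"method": "move_arm", "body": {
  "motion": [
    {"offset":[0,0,0.002],"angular":[0,0,0],"jaw":0.02},
    {"offset":[0,0,0.003],"angular":[0,0,0],"jaw":0.02},
    {"offset":[0,0,0.004],"angular":[0,0,0],"jaw":0.02},
    {"offset":[0,0,0.004],"angular":[0,0,0],"jaw":0.02}
  ]
}}

```text
time_s: 5.72
eef_pos: [588.2, 72.8, 52.6]
ee_rot: [0.0, 1.0, 0.0, 0.0]
force: [-0.1, 0.5, -3.2]
grip_width: 0.323
```

Emit:
{"method": "move_arm", "body": {
  "motion": [
    {"offset":[0,0,0.001],"angular":[0,0,0],"jaw":0.02},
    {"offset":[0,0,0.002],"angular":[0,0,0],"jaw":0.02},
    {"offset":[0,0,0.003],"angular":[0,0,0],"jaw":0.02}
  ]
}}

```text
time_s: 6.1
eef_pos: [588.1, 72.8, 49.2]
ee_rot: [-0.0, 1.0, -0.0, -0.0]
force: [-0.1, -0.6, -3.2]
grip_width: 0.327
```

Emit:
{"method": "move_arm", "body": {
  "motion": [
    {"offset":[0,0,0.001],"angular":[0,0,0],"jaw":0.02},
    {"offset":[0,0,0.001],"angular":[0,0,0],"jaw":0.02}
  ]
}}

```text
time_s: 6.35
eef_pos: [588.3, 72.8, 48.7]
ee_rot: [0.0, 1.0, -0.0, 0.0]
force: [-0.5, -0.6, 2.3]
grip_width: 0.325
```

Emit:
{"method": "move_arm", "body": {
  "motion": [
    {"offset":[0,0,0],"angular":[0,0,0],"jaw":0.03},
    {"offset":[0,0,0],"angular":[0,0,0],"jaw":0.04},
    {"offset":[0,0,0],"angular":[0,0,0],"jaw":0.05},
    {"offset":[0,0,0],"angular":[0,0,0],"jaw":0.055},
    {"offset":[0,0,0],"angular":[0,0,0],"jaw":0.055}
  ]
}}

```text
time_s: 6.98
eef_pos: [588.1, 72.8, 48.3]
ee_rot: [0.0, 1.0, -0.0, 0.0]
force: [0.4, -0.7, 0.2]
grip_width: 0.645
```

Emit:
{"method": "move_arm", "body": {
  "motion": [
    {"offset":[0,0,-0.02],"angular":[0,0,0],"jaw":0.055},
    {"offset":[0,0,-0.045],"angular":[0,0,0],"jaw":0.055},
    {"offset":[0,0,-0.07],"angular":[0,0,0],"jaw":0.055},
    {"offset":[0,0,-0.09],"angular":[0,0,0],"jaw":0.055}
  ]
}}

```text
time_s: 7.48
eef_pos: [588.2, 72.8, 139.4]
ee_rot: [0.0, 1.0, -0.0, 0.0]
force: [-0.2, -0.7, -0.3]
grip_width: 0.639
```

```bash
python3 - <<'E'
from h import *
c=look('w4'); rep(c,'green',69,amin=40)
E
```

```text
7.525 [589.2  72.8 141.9] [2.0e-04 1.0e+00 0.0e+00 2.4e-03] [1.  0.6 3.4] 0.649
green 14036 [259.2 160.4] (259.0, 157.8, 87.5) circ@z [623.7  70.1]
```

View pics/w4.png

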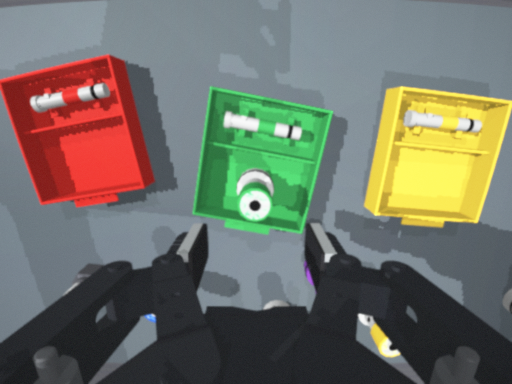

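Emit:
{"method": "move_arm", "body": {
  "motion": [
    {"offset":[-0.04,0.006,0],"angular":[0,0,0],"jaw":0.055},
    {"offset":[-0.08,0.012,0],"angular":[0,0,0],"jaw":0.055},
    {"offset":[-0.12,0.019,0],"angular":[0,0,0],"jaw":0.055},
    {"offset":[-0.161,0.026,0],"angular":[0,0,0],"jaw":0.055},
    {"offset":[-0.161,0.026,0],"angular":[0,0,0],"jaw":0.055}
  ]
}}

```text
time_s: 8.15
eef_pos: [425.1, 46.8, 138.0]
ee_rot: [-0.0, 1.0, -0.0, -0.001]
force: [1.2, 0.5, 0.2]
grip_width: 0.646
```

```bash
python3 - <<'E'
from h import *
c=look('w5'); rep(c,'red');rep(c,'yellow');rep(c,'blue')
# dark bore inside sleeve: red
g=c['img'].max(2); m=mask(c,'red',50,40)
for col in('red','yellow','blue'):
    for a,ce,i,l in blobs(mask(c,col,50,40),200):
        if a>4000: continue
        x,y,w,h=cv2.boundingRect((l==i).astype('uint8')); sub=(g[y:y+h,x:x+w]<45).astype('uint8')
        for a2,c2,_,_ in blobs(sub,8): print(col,'bore',a2,(c2+(x,y)).round(1),plane(c,[c2+(x,y)],66)[0,:2].round(1))
E
```

```text
8.2 [426.7  46.7 138.4] [ 0.e+00  1.e+00 -3.e-04  3.e-04] [-0.8  0.2 -0.7] 0.645
red 2491 [43.6 12.2] (54.8, 16.0, 57.1) circ@z [561.6 187.7]
red 592 [254.3 194.6] (255.0, 197.7, 20.4) circ@z [428.2  47.2]
yellow 6704 [426.8  24. ] (425.0, 18.5, 74.3) circ@z [558.7 -71.4]
yellow 736 [383.2 180.8] (387.5, 182.5, 23.2) circ@z [440.8 -57.9]
blue 1125 [108.  130.2] (106.0, 129.5, 24.9) circ@z [482.2 159.9]
red bore 44 [254.8 201.3] [425.3  47.3]
yellow bore 52 [393.2 186.5] [437.5 -63. ]
blue bore 55 [ 99.6 131.1] [481.1 165.1]
```

View pics/w5.png

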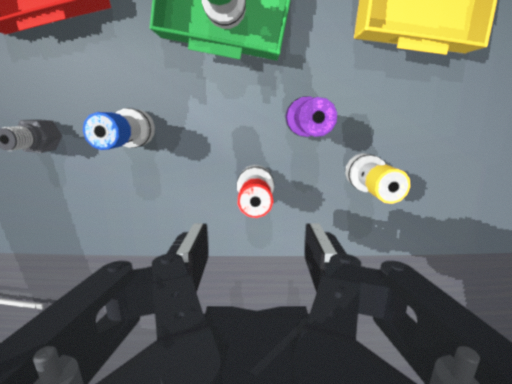

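Emit:
{"method": "move_arm", "body": {
  "motion": [
    {"offset":[0,0,0.03],"angular":[0,0,0],"jaw":0.055},
    {"offset":[0,0,0.06],"angular":[0,0,0],"jaw":0.055},
    {"offset":[0,0,0.085],"angular":[0,0,0],"jaw":0.055},
    {"offset":[0,0,0.094],"angular":[0,0,0],"jaw":0.055},
    {"offset":[0,0,0.094],"angular":[0,0,0],"jaw":0.055}
  ]
}}

```text
time_s: 8.82
eef_pos: [427.5, 46.8, 44.2]
ee_rot: [-0.0, 1.0, 0.0, -0.0]
force: [0.3, 0.2, 1.2]
grip_width: 0.646
```

Emit:
{"method": "move_arm", "body": {
  "motion": [
    {"offset":[0,0,0],"angular":[0,0,0],"jaw":0.02},
    {"offset":[0,0,0],"angular":[0,0,0],"jaw":0.02},
    {"offset":[0,0,0],"angular":[0,0,0],"jaw":0.02},
    {"offset":[0,0,0],"angular":[0,0,0],"jaw":0.02},
    {"offset":[0,0,0],"angular":[0,0,0],"jaw":0.02}
  ]
}}

```text
time_s: 9.45
eef_pos: [427.8, 46.8, 45.1]
ee_rot: [0.0, 1.0, -0.0, 0.001]
force: [-1.7, 1.2, 6.3]
grip_width: 0.325
```

Emit:
{"method": "move_arm", "body": {
  "motion": [
    {"offset":[0,0,-0.01],"angular":[0,0,0],"jaw":0.02},
    {"offset":[0,0,-0.035],"angular":[0,0,0],"jaw":0.02},
    {"offset":[0,0,-0.065],"angular":[0,0,0],"jaw":0.02},
    {"offset":[0,0,-0.095],"angular":[0,0,0],"jaw":0.02},
    {"offset":[0,0,-0.095],"angular":[0,0,0],"jaw":0.02}
  ]
}}

```text
time_s: 10.07
eef_pos: [427.8, 46.7, 141.1]
ee_rot: [0.0, 1.0, 0.0, 0.002]
force: [-0.2, -1.6, -3.6]
grip_width: 0.329
```

Emit:
{"method": "move_arm", "body": {
  "motion": [
    {"offset":[0.015,-0.015,0],"angular":[0,0,0],"jaw":0.02},
    {"offset":[0.04,-0.04,0],"angular":[0,0,0],"jaw":0.02},
    {"offset":[0.07,-0.07,0],"angular":[0,0,0],"jaw":0.02},
    {"offset":[0.1,-0.1,0],"angular":[0,0,0],"jaw":0.02},
    {"offset":[0.13,-0.13,0],"angular":[0,0,0],"jaw":0.02}
  ]
}}

```text
time_s: 10.7
eef_pos: [557.3, 177.7, 137.7]
ee_rot: [0.0, 1.0, -0.0, -0.001]
force: [0.4, -1.0, -2.0]
grip_width: 0.328
```

Emit:
{"method": "move_arm", "body": {
  "motion": [
    {"offset":[0.025,-0.025,0],"angular":[0,0,0],"jaw":0.02},
    {"offset":[0.045,-0.045,0],"angular":[0,0,0],"jaw":0.02},
    {"offset":[0.059,-0.058,0],"angular":[0,0,0],"jaw":0.02},
    {"offset":[0.059,-0.058,0],"angular":[0,0,0],"jaw":0.02}
  ]
}}

```text
time_s: 11.2
eef_pos: [615.7, 235.2, 137.2]
ee_rot: [0.0, 1.0, 0.0, -0.001]
force: [-0.9, 0.5, -1.8]
grip_width: 0.325
```

```bash
python3 - <<'E'
from h import *
c=look('w6')
E
```

```text
11.25 [615.4 234.6 137.6] [ 3.0e-04  1.0e+00  1.0e-04 -1.3e-03] [ 0.  -0.1 -2. ] 0.33
```

View pics/w6.png

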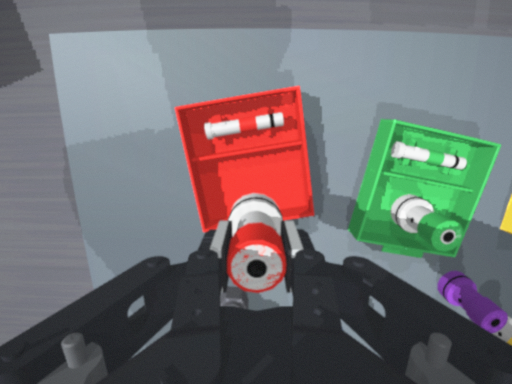

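Emit:
{"method": "move_arm", "body": {
  "motion": [
    {"offset":[0,0,0.015],"angular":[0,0,0],"jaw":0.02},
    {"offset":[0,0,0.035],"angular":[0,0,0],"jaw":0.02},
    {"offset":[0,0,0.057],"angular":[0,0,0],"jaw":0.02},
    {"offset":[0,0,0.076],"angular":[0,0,0],"jaw":0.02},
    {"offset":[0,0,0.084],"angular":[0,0,0],"jaw":0.02}
  ]
}}

```text
time_s: 11.88
eef_pos: [615.3, 234.4, 53.6]
ee_rot: [0.0, 1.0, -0.0, -0.001]
force: [-0.4, 0.0, -1.4]
grip_width: 0.327
```

Emit:
{"method": "move_arm", "body": {
  "motion": [
    {"offset":[0,0,0.001],"angular":[0,0,0],"jaw":0.02},
    {"offset":[0,0,0.002],"angular":[0,0,0],"jaw":0.02},
    {"offset":[0,0,0.003],"angular":[0,0,0],"jaw":0.02},
    {"offset":[0,0,0.004],"angular":[0,0,0],"jaw":0.02},
    {"offset":[0,0,0.004],"angular":[0,0,0],"jaw":0.02}
  ]
}}

```text
time_s: 12.5
eef_pos: [616.1, 234.8, 51.3]
ee_rot: [-0.0, 1.0, -0.0, -0.0]
force: [-0.0, -0.5, -1.9]
grip_width: 0.328
```

Emit:
{"method": "move_arm", "body": {
  "motion": [
    {"offset":[0,0,0.001],"angular":[0,0,0],"jaw":0.02},
    {"offset":[0,0,0.002],"angular":[0,0,0],"jaw":0.02}
  ]
}}

```text
time_s: 12.75
eef_pos: [616.1, 234.8, 49.2]
ee_rot: [-0.0, 1.0, -0.0, 0.0]
force: [-0.4, -0.1, -1.5]
grip_width: 0.325
```

Emit:
{"method": "move_arm", "body": {
  "motion": [
    {"offset":[0,0,0.001],"angular":[0,0,0],"jaw":0.02},
    {"offset":[0,0,0.001],"angular":[0,0,0],"jaw":0.02}
  ]
}}

```text
time_s: 13.0
eef_pos: [616.1, 234.8, 48.3]
ee_rot: [-0.0, 1.0, -0.0, 0.0]
force: [-0.7, 0.1, -1.9]
grip_width: 0.324
```

Emit:
{"method": "move_arm", "body": {
  "motion": [
    {"offset":[0,0,0.001],"angular":[0,0,0],"jaw":0.02},
    {"offset":[0,0,0.001],"angular":[0,0,0],"jaw":0.02}
  ]
}}

```text
time_s: 13.25
eef_pos: [616.4, 234.9, 48.2]
ee_rot: [-0.0, 1.0, 0.0, 0.001]
force: [-1.4, 0.3, 5.1]
grip_width: 0.328
```

Emit:
{"method": "move_arm", "body": {
  "motion": [
    {"offset":[0,0,0],"angular":[0,0,0],"jaw":0.03},
    {"offset":[0,0,0],"angular":[0,0,0],"jaw":0.04},
    {"offset":[0,0,0],"angular":[0,0,0],"jaw":0.05},
    {"offset":[0,0,0],"angular":[0,0,0],"jaw":0.055},
    {"offset":[0,0,0],"angular":[0,0,0],"jaw":0.055}
  ]
}}

```text
time_s: 13.88
eef_pos: [616.1, 234.8, 47.2]
ee_rot: [0.0, 1.0, -0.0, -0.0]
force: [0.4, 0.4, -0.2]
grip_width: 0.645
```

Emit:
{"method": "move_arm", "body": {
  "motion": [
    {"offset":[0,0,-0.02],"angular":[0,0,0],"jaw":0.055},
    {"offset":[0,0,-0.045],"angular":[0,0,0],"jaw":0.055},
    {"offset":[0,0,-0.07],"angular":[0,0,0],"jaw":0.055},
    {"offset":[0,0,-0.09],"angular":[0,0,0],"jaw":0.055},
    {"offset":[0,0,-0.09],"angular":[0,0,0],"jaw":0.055}
  ]
}}

```text
time_s: 14.5
eef_pos: [617.0, 235.0, 140.1]
ee_rot: [-0.0, 1.0, 0.0, 0.002]
force: [-0.1, -0.5, -0.2]
grip_width: 0.644
```

```bash
python3 - <<'E'
from h import *
c=look('w7'); 
E
```

```text
14.55 [616.3 234.9 138.4] [-2.e-04  1.e+00  0.e+00  9.e-04] [-0.8  0.6 -1.6] 0.647
```

Emit:
{"method": "move_arm", "body": {
  "motion": [
    {"offset":[-0.035,0.018,0],"angular":[0,0,0],"jaw":0.055},
    {"offset":[-0.07,0.036,0],"angular":[0,0,0],"jaw":0.055},
    {"offset":[-0.105,0.055,0],"angular":[0,0,0],"jaw":0.055},
    {"offset":[-0.133,0.071,0],"angular":[0,0,0],"jaw":0.055},
    {"offset":[-0.133,0.071,0],"angular":[0,0,0],"jaw":0.055}
  ]
}}

```text
time_s: 15.18
eef_pos: [481.6, 163.2, 136.9]
ee_rot: [0.0, 1.0, -0.0, -0.001]
force: [0.9, 1.5, -1.1]
grip_width: 0.642
```

```bash
python3 - <<'E'
from h import *
c=look('w8'); rep(c,'blue')
cv2.imwrite('pics/w78.png',cv2.resize(np.hstack([cv2.imread('pics/w7.png'),cv2.imread('pics/w8.png')]),(800,300)))
E
```

```text
15.225 [482.8 163.6 137.2] [-0.e+00  1.e+00 -3.e-04 -2.e-04] [ 0.2 -0.3 -0.1] 0.644
blue 878 [254.6 198.8] (253.4, 199.0, 20.7) circ@z [483.9 164.9]
```

View pics/w78.png

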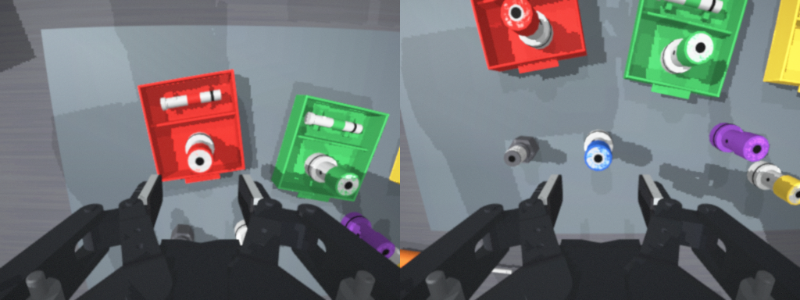

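Emit:
{"method": "move_arm", "body": {
  "motion": [
    {"offset":[0,0,0.03],"angular":[0,0,0],"jaw":0.055},
    {"offset":[0,0,0.06],"angular":[0,0,0],"jaw":0.055},
    {"offset":[0,0,0.084],"angular":[0,0,0],"jaw":0.055},
    {"offset":[0,0,0.093],"angular":[0,0,0],"jaw":0.055},
    {"offset":[0,0,0.093],"angular":[0,0,0],"jaw":0.055}
  ]
}}

```text
time_s: 15.85
eef_pos: [483.4, 164.0, 44.1]
ee_rot: [-0.0, 1.0, 0.0, -0.0]
force: [-0.5, -0.7, 0.8]
grip_width: 0.648
```

Emit:
{"method": "move_arm", "body": {
  "motion": [
    {"offset":[0,0,0],"angular":[0,0,0],"jaw":0.02},
    {"offset":[0,0,0],"angular":[0,0,0],"jaw":0.02},
    {"offset":[0,0,0],"angular":[0,0,0],"jaw":0.02},
    {"offset":[0,0,0],"angular":[0,0,0],"jaw":0.02},
    {"offset":[0,0,0],"angular":[0,0,0],"jaw":0.02}
  ]
}}

```text
time_s: 16.48
eef_pos: [483.7, 164.0, 45.2]
ee_rot: [-0.0, 1.0, -0.0, 0.001]
force: [0.8, 1.4, 6.8]
grip_width: 0.322
```

Emit:
{"method": "move_arm", "body": {
  "motion": [
    {"offset":[0,0,-0.01],"angular":[0,0,0],"jaw":0.02},
    {"offset":[0,0,-0.035],"angular":[0,0,0],"jaw":0.02},
    {"offset":[0,0,-0.065],"angular":[0,0,0],"jaw":0.02},
    {"offset":[0,0,-0.095],"angular":[0,0,0],"jaw":0.02},
    {"offset":[0,0,-0.095],"angular":[0,0,0],"jaw":0.02}
  ]
}}

```text
time_s: 17.1
eef_pos: [483.8, 163.8, 141.1]
ee_rot: [-0.0, 1.0, 0.0, 0.002]
force: [0.5, 1.0, -3.5]
grip_width: 0.322
```

Emit:
{"method": "move_arm", "body": {
  "motion": [
    {"offset":[0.004,0.018,0],"angular":[0,0,0],"jaw":0.02},
    {"offset":[0.013,0.055,0],"angular":[0,0,0],"jaw":0.02},
    {"offset":[0.023,0.1,0],"angular":[0,0,0],"jaw":0.02},
    {"offset":[0.034,0.145,0],"angular":[0,0,0],"jaw":0.02},
    {"offset":[0.044,0.19,0],"angular":[0,0,0],"jaw":0.02}
  ]
}}

```text
time_s: 17.73
eef_pos: [526.5, -28.6, 137.8]
ee_rot: [-0.0, 1.0, -0.0, -0.001]
force: [-0.1, 0.4, -2.4]
grip_width: 0.325
```

Emit:
{"method": "move_arm", "body": {
  "motion": [
    {"offset":[0.01,0.045,0],"angular":[0,0,0],"jaw":0.02},
    {"offset":[0.02,0.09,0],"angular":[0,0,0],"jaw":0.02},
    {"offset":[0.031,0.135,0],"angular":[0,0,0],"jaw":0.02},
    {"offset":[0.041,0.175,0],"angular":[0,0,0],"jaw":0.02},
    {"offset":[0.05,0.21,0],"angular":[0,0,0],"jaw":0.02}
  ]
}}

```text
time_s: 18.35
eef_pos: [576.1, -238.6, 137.3]
ee_rot: [-0.001, 1.0, -0.001, -0.001]
force: [-0.2, -0.0, -3.5]
grip_width: 0.327
```

Emit:
{"method": "move_arm", "body": {
  "motion": [
    {"offset":[0.005,0.025,0],"angular":[0,0,0],"jaw":0.02},
    {"offset":[0.009,0.044,0],"angular":[0,0,0],"jaw":0.02},
    {"offset":[0.009,0.044,0],"angular":[0,0,0],"jaw":0.02}
  ]
}}

```text
time_s: 18.73
eef_pos: [584.9, -281.8, 137.2]
ee_rot: [-0.001, 1.0, -0.001, -0.001]
force: [-0.7, 0.8, -2.7]
grip_width: 0.322
```

```bash
python3 - <<'E'
from h import *
c=look('w9')
E
```

```text
18.775 [ 585.1 -280.7  137.6] [-8.0e-04  1.0e+00 -6.0e-04 -1.2e-03] [-0.4  0.1 -2. ] 0.324
```

View pics/w9.png

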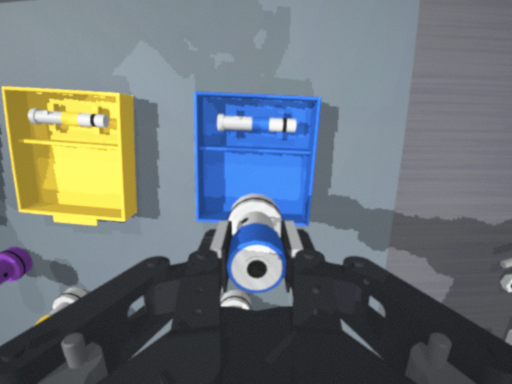

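Emit:
{"method": "move_arm", "body": {
  "motion": [
    {"offset":[0.002,0,0.015],"angular":[0,0,0],"jaw":0.02},
    {"offset":[0.002,0,0.035],"angular":[0,0,0],"jaw":0.02},
    {"offset":[0.002,0,0.057],"angular":[0,0,0],"jaw":0.02},
    {"offset":[0.002,0,0.076],"angular":[0,0,0],"jaw":0.02},
    {"offset":[0.002,0,0.084],"angular":[0,0,0],"jaw":0.02}
  ]
}}

```text
time_s: 19.4
eef_pos: [587.6, -279.5, 53.5]
ee_rot: [-0.001, 1.0, 0.0, -0.001]
force: [-0.5, -0.1, -3.3]
grip_width: 0.327
```

Emit:
{"method": "move_arm", "body": {
  "motion": [
    {"offset":[0,0,0.001],"angular":[0,0,0],"jaw":0.02},
    {"offset":[0,0,0.002],"angular":[0,0,0],"jaw":0.02},
    {"offset":[0,0,0.003],"angular":[0,0,0],"jaw":0.02},
    {"offset":[0,0,0.004],"angular":[0,0,0],"jaw":0.02},
    {"offset":[0,0,0.004],"angular":[0,0,0],"jaw":0.02}
  ]
}}

```text
time_s: 20.02
eef_pos: [588.1, -280.2, 51.3]
ee_rot: [0.0, 1.0, -0.0, 0.0]
force: [-1.0, -0.0, -2.7]
grip_width: 0.324
```

Emit:
{"method": "move_arm", "body": {
  "motion": [
    {"offset":[0,0,0.001],"angular":[0,0,0],"jaw":0.02},
    {"offset":[0,0,0.001],"angular":[0,0,0],"jaw":0.02}
  ]
}}

```text
time_s: 20.27
eef_pos: [588.0, -280.2, 50.2]
ee_rot: [-0.0, 1.0, -0.0, -0.0]
force: [0.2, -0.6, -2.5]
grip_width: 0.324
```

Emit:
{"method": "move_arm", "body": {
  "motion": [
    {"offset":[0,0,0.001],"angular":[0,0,0],"jaw":0.02},
    {"offset":[0,0,0.0015],"angular":[0,0,0],"jaw":0.02}
  ]
}}

```text
time_s: 20.52
eef_pos: [588.0, -280.2, 48.7]
ee_rot: [-0.0, 1.0, -0.0, -0.0]
force: [-0.4, -0.1, -3.1]
grip_width: 0.322
```

Emit:
{"method": "move_arm", "body": {
  "motion": [
    {"offset":[0,0,0.001],"angular":[0,0,0],"jaw":0.02},
    {"offset":[0,0,0.001],"angular":[0,0,0],"jaw":0.02}
  ]
}}

```text
time_s: 20.78
eef_pos: [588.3, -280.2, 48.3]
ee_rot: [0.0, 1.0, 0.0, 0.0]
force: [-1.2, 1.0, 2.9]
grip_width: 0.325
```

Emit:
{"method": "move_arm", "body": {
  "motion": [
    {"offset":[0,0,0],"angular":[0,0,0],"jaw":0.03},
    {"offset":[0,0,0],"angular":[0,0,0],"jaw":0.04},
    {"offset":[0,0,0],"angular":[0,0,0],"jaw":0.05},
    {"offset":[0,0,0],"angular":[0,0,0],"jaw":0.055},
    {"offset":[0,0,0],"angular":[0,0,0],"jaw":0.055}
  ]
}}

```text
time_s: 21.4
eef_pos: [588.1, -280.2, 47.8]
ee_rot: [0.0, 1.0, -0.0, 0.0]
force: [0.5, -0.1, 0.1]
grip_width: 0.647
```

Emit:
{"method": "move_arm", "body": {
  "motion": [
    {"offset":[0,0,-0.02],"angular":[0,0,0],"jaw":0.055},
    {"offset":[0,0,-0.045],"angular":[0,0,0],"jaw":0.055},
    {"offset":[0,0,-0.07],"angular":[0,0,0],"jaw":0.055},
    {"offset":[0,0,-0.09],"angular":[0,0,0],"jaw":0.055},
    {"offset":[0,0,-0.09],"angular":[0,0,0],"jaw":0.055}
  ]
}}

```text
time_s: 22.02
eef_pos: [588.8, -280.7, 140.6]
ee_rot: [0.001, 1.0, 0.0, 0.002]
force: [0.3, 0.1, -0.5]
grip_width: 0.644
```

```bash
python3 - <<'E'
from h import *
c=look('w10'); 
E
```

```text
22.075 [ 588.3 -280.3  138.9] [5.e-04 1.e+00 0.e+00 7.e-04] [ 0.1  0.2 -1.2] 0.646
```

Emit:
{"method": "move_arm", "body": {
  "motion": [
    {"offset":[-0.03,-0.044,0],"angular":[0,0,0],"jaw":0.055},
    {"offset":[-0.06,-0.088,0],"angular":[0,0,0],"jaw":0.055},
    {"offset":[-0.09,-0.132,0],"angular":[0,0,0],"jaw":0.055},
    {"offset":[-0.12,-0.176,0],"angular":[0,0,0],"jaw":0.055},
    {"offset":[-0.148,-0.216,0],"angular":[0,0,0],"jaw":0.055}
  ]
}}

```text
time_s: 22.7
eef_pos: [438.5, -62.6, 137.2]
ee_rot: [-0.0, 1.0, -0.0, -0.001]
force: [-0.5, 0.4, -0.6]
grip_width: 0.645
```

```bash
python3 - <<'E'
from h import *
c=look('w11'); rep(c,'yellow')
cv2.imwrite('pics/w1011.png',cv2.resize(np.hstack([cv2.imread('pics/w10.png'),cv2.imread('pics/w11.png')]),(800,300)))
E
```

```text
22.75 [435.2 -58.8 136.7] [-0.0015  1.      0.001  -0.0024] [ 0.3  1.9 -0.4] 0.641
yellow 8404 [302.4  30.5] (302.0, 22.5, 73.5) circ@z [567.1 -94.4]
yellow 645 [255.4 197.9] (256.4, 199.4, 20.6) circ@z [440.5 -63.3]
```

View pics/w1011.png

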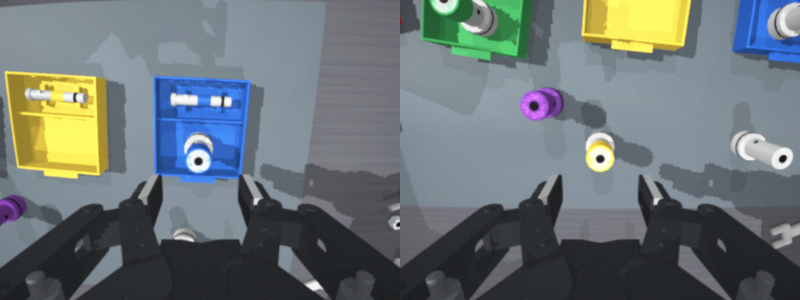

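Emit:
{"method": "move_arm", "body": {
  "motion": [
    {"offset":[0,0,0.02],"angular":[0,0,0],"jaw":0.055},
    {"offset":[0,0,0.05],"angular":[0,0,0],"jaw":0.055},
    {"offset":[0,0,0.08],"angular":[0,0,0],"jaw":0.055},
    {"offset":[0,0,0.0935],"angular":[0,0,0],"jaw":0.055},
    {"offset":[0,0,0.0935],"angular":[0,0,0],"jaw":0.055}
  ]
}}

```text
time_s: 23.38
eef_pos: [439.7, -64.1, 43.8]
ee_rot: [-0.0, 1.0, -0.0, -0.001]
force: [0.5, -0.1, -0.1]
grip_width: 0.643
```

Emit:
{"method": "move_arm", "body": {
  "motion": [
    {"offset":[0,0,0],"angular":[0,0,0],"jaw":0.02},
    {"offset":[0,0,0],"angular":[0,0,0],"jaw":0.02},
    {"offset":[0,0,0],"angular":[0,0,0],"jaw":0.02},
    {"offset":[0,0,0],"angular":[0,0,0],"jaw":0.02},
    {"offset":[0,0,0],"angular":[0,0,0],"jaw":0.02}
  ]
}}

```text
time_s: 24.0
eef_pos: [440.6, -64.3, 45.2]
ee_rot: [0.0, 1.0, -0.0, 0.001]
force: [-0.8, 1.6, 7.2]
grip_width: 0.324
```

Emit:
{"method": "move_arm", "body": {
  "motion": [
    {"offset":[0,0,-0.01],"angular":[0,0,0],"jaw":0.02},
    {"offset":[0,0,-0.035],"angular":[0,0,0],"jaw":0.02},
    {"offset":[0,0,-0.065],"angular":[0,0,0],"jaw":0.02},
    {"offset":[0,0,-0.095],"angular":[0,0,0],"jaw":0.02},
    {"offset":[0,0,-0.095],"angular":[0,0,0],"jaw":0.02}
  ]
}}

```text
time_s: 24.62
eef_pos: [440.8, -64.5, 141.0]
ee_rot: [0.001, 1.0, 0.0, 0.002]
force: [0.3, 0.3, -3.6]
grip_width: 0.329
```

Emit:
{"method": "move_arm", "body": {
  "motion": [
    {"offset":[0.02,0.005,0],"angular":[0,0,0],"jaw":0.02},
    {"offset":[0.06,0.015,0],"angular":[0,0,0],"jaw":0.02},
    {"offset":[0.1,0.025,0],"angular":[0,0,0],"jaw":0.02},
    {"offset":[0.135,0.034,0],"angular":[0,0,0],"jaw":0.02},
    {"offset":[0.153,0.039,0],"angular":[0,0,0],"jaw":0.02}
  ]
}}

```text
time_s: 25.25
eef_pos: [593.7, -103.4, 137.1]
ee_rot: [-0.0, 1.0, -0.0, -0.001]
force: [0.1, -0.6, -3.7]
grip_width: 0.327
```

Emit:
{"method": "move_arm", "body": {
  "motion": [
    {"offset":[0,0,0],"angular":[0,0,0],"jaw":0.02},
    {"offset":[0,0,0],"angular":[0,0,0],"jaw":0.02}
  ]
}}

```text
time_s: 25.5
eef_pos: [592.1, -102.8, 138.3]
ee_rot: [-0.0, 1.0, 0.0, -0.001]
force: [0.2, 0.8, -2.9]
grip_width: 0.323
```

```bash
python3 - <<'E'
from h import *
c=look('w12')
E
```

```text
25.55 [ 592.2 -102.9  138.7] [-3.e-04  1.e+00  0.e+00 -7.e-04] [-0.1 -0.3 -2.6] 0.326
```

View pics/w12.png

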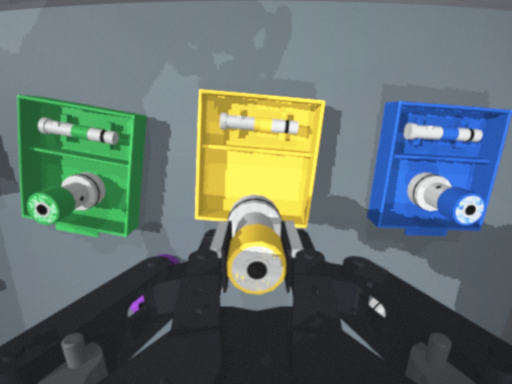

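Centred like the others (front rim from (197,216) to (309,226), held barrel at column 258), so I lower it.

Emit:
{"method": "move_arm", "body": {
  "motion": [
    {"offset":[0,0,0.015],"angular":[0,0,0],"jaw":0.02},
    {"offset":[0,0,0.035],"angular":[0,0,0],"jaw":0.02},
    {"offset":[0,0,0.057],"angular":[0,0,0],"jaw":0.02},
    {"offset":[0,0,0.076],"angular":[0,0,0],"jaw":0.02},
    {"offset":[0,0,0.084],"angular":[0,0,0],"jaw":0.02}
  ]
}}

```text
time_s: 26.18
eef_pos: [592.1, -102.9, 53.5]
ee_rot: [-0.0, 1.0, -0.0, -0.001]
force: [-0.3, -0.2, -2.8]
grip_width: 0.323
```

Emit:
{"method": "move_arm", "body": {
  "motion": [
    {"offset":[0,0,0.001],"angular":[0,0,0],"jaw":0.02},
    {"offset":[0,0,0.002],"angular":[0,0,0],"jaw":0.02},
    {"offset":[0,0,0.003],"angular":[0,0,0],"jaw":0.02},
    {"offset":[0,0,0.004],"angular":[0,0,0],"jaw":0.02},
    {"offset":[0,0,0.004],"angular":[0,0,0],"jaw":0.02}
  ]
}}

```text
time_s: 26.8
eef_pos: [593.1, -103.2, 51.3]
ee_rot: [-0.0, 1.0, -0.0, 0.0]
force: [-0.1, 0.4, -3.3]
grip_width: 0.326
```

Emit:
{"method": "move_arm", "body": {
  "motion": [
    {"offset":[0,0,0.001],"angular":[0,0,0],"jaw":0.02},
    {"offset":[0,0,0.001],"angular":[0,0,0],"jaw":0.02}
  ]
}}

```text
time_s: 27.05
eef_pos: [593.0, -103.2, 50.2]
ee_rot: [-0.0, 1.0, -0.0, -0.0]
force: [-0.4, -0.3, -3.4]
grip_width: 0.327
```

Emit:
{"method": "move_arm", "body": {
  "motion": [
    {"offset":[0,0,0.001],"angular":[0,0,0],"jaw":0.02},
    {"offset":[0,0,0.0015],"angular":[0,0,0],"jaw":0.02}
  ]
}}

```text
time_s: 27.3
eef_pos: [593.0, -103.2, 48.7]
ee_rot: [-0.0, 1.0, -0.0, -0.0]
force: [0.9, -0.3, -4.0]
grip_width: 0.32
```

Emit:
{"method": "move_arm", "body": {
  "motion": [
    {"offset":[0,0,0.001],"angular":[0,0,0],"jaw":0.02},
    {"offset":[0,0,0.001],"angular":[0,0,0],"jaw":0.02}
  ]
}}

```text
time_s: 27.55
eef_pos: [593.3, -103.2, 48.3]
ee_rot: [0.0, 1.0, 0.0, 0.0]
force: [-0.9, 1.4, 2.3]
grip_width: 0.322
```

Contact; release, raise, and back off so the cameras see all the trays.

Emit:
{"method": "move_arm", "body": {
  "motion": [
    {"offset":[0,0,0],"angular":[0,0,0],"jaw":0.03},
    {"offset":[0,0,0],"angular":[0,0,0],"jaw":0.04},
    {"offset":[0,0,0],"angular":[0,0,0],"jaw":0.05},
    {"offset":[0,0,0],"angular":[0,0,0],"jaw":0.055},
    {"offset":[0,0,0],"angular":[0,0,0],"jaw":0.055}
  ]
}}

```text
time_s: 28.18
eef_pos: [593.1, -103.2, 47.8]
ee_rot: [0.0, 1.0, -0.0, -0.0]
force: [-0.2, -0.9, -0.5]
grip_width: 0.645
```

Emit:
{"method": "move_arm", "body": {
  "motion": [
    {"offset":[0,0,-0.03],"angular":[0,0,0],"jaw":0.055},
    {"offset":[0,0,-0.07],"angular":[0,0,0],"jaw":0.055},
    {"offset":[0,0,-0.11],"angular":[0,0,0],"jaw":0.055},
    {"offset":[0,0,-0.14],"angular":[0,0,0],"jaw":0.055},
    {"offset":[0,0,-0.14],"angular":[0,0,0],"jaw":0.055}
  ]
}}

```text
time_s: 28.8
eef_pos: [593.9, -103.5, 190.1]
ee_rot: [0.001, 1.0, 0.0, 0.002]
force: [0.5, 0.3, -0.2]
grip_width: 0.644
```

Emit:
{"method": "move_arm", "body": {
  "motion": [
    {"offset":[-0.05,0,0],"angular":[0,0,0],"jaw":0.055},
    {"offset":[-0.1,0,0],"angular":[0,0,0],"jaw":0.055},
    {"offset":[-0.15,0,0],"angular":[0,0,0],"jaw":0.055},
    {"offset":[-0.2,0,0],"angular":[0,0,0],"jaw":0.055},
    {"offset":[-0.2,0,0],"angular":[0,0,0],"jaw":0.055}
  ]
}}

```text
time_s: 29.42
eef_pos: [390.5, -102.5, 186.8]
ee_rot: [-0.001, 1.0, -0.001, -0.001]
force: [1.7, 0.1, 0.4]
grip_width: 0.645
```

```bash
python3 - <<'E'
from h import *; import pickle
from rig import ctrl
s=ctrl.capture('scene'); t=ctrl.capture('top'); w=look('w13')
a=cv2.resize(s['img'][100:270,50:450,::-1],(800,340)); 
b=cv2.resize(t['img'][100:270,100:450,::-1],(528,256))
w2=cv2.resize(w['img'][:,:,::-1],(272,204)); o=np.zeros((256,272,3),'uint8');o[:204]=w2
cv2.imwrite('pics/final.png',np.vstack([a,np.hstack([b,o])]))
c0=pickle.load(open('pics/scene.pkl','rb'))
d=cv2.absdiff(c0['img'],s['img']).max(2)
for n,(x,y) in {'bare':(135,160),'valve':(385,172),'purple':(257,173)}.items(): print(n,'mean diff',d[y-18:y+18,x-14:x+14].mean())
E
```

```text
29.575 [ 393.5 -103.3  187.5] [-1.e-04  1.e+00 -1.e-04  0.e+00] [-1.1  0.8  0.4] 0.641
bare mean diff 10.994047619047619
valve mean diff 9.678571428571429
purple mean diff 16.883928571428573
```

View pics/final.png

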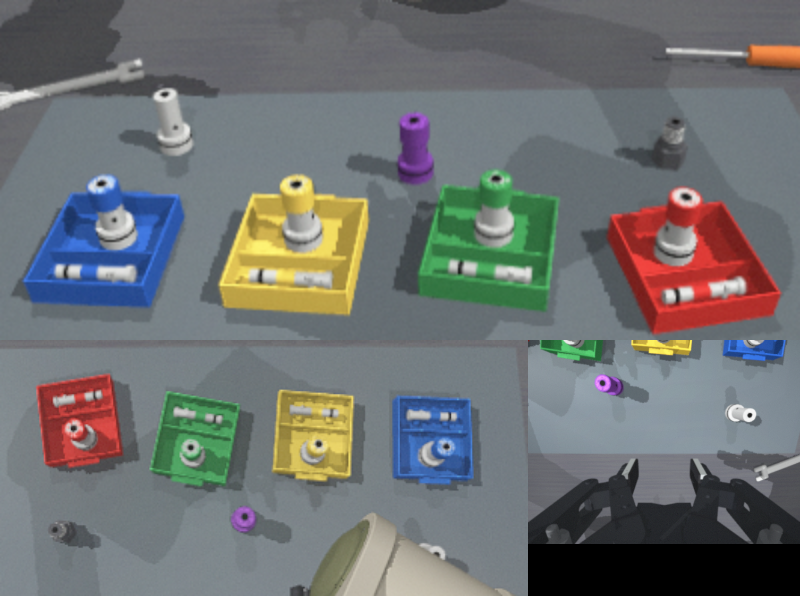

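```bash
python3 -c "
from rig import ctrl
print(ctrl.finish_job(), ctrl.sense()['time_s'])"
```

```text
the job is handed in; nothing more can be done
the job is handed in; nothing more can be done
```

All four colour-marked barrels are standing upright in the front bay of their own colour's tray, and the job is handed in. I placed them in the order green, red, blue, yellow. The clock read 29.6 s, against the 96 s limit. `finish_job()` gives no verdict, so the result rests on the checks below.

- **Set-down:** each barrel was gripped at the sleeve and lowered in steps of about 1 mm until it touched. The readings just after contact were 2 to 5 N. The jaws were opened before lifting clear.
- **Position:** the final scene and top pictures show each barrel near the middle of its bay, in the matching colour. I judged this by eye and did not measure final offsets in the tray frames. The bay positions I aimed for agreed within about 5 mm between the views I compared.
- **Left alone:** the unmarked barrel, the valve holder and the purple look-alike are where they started, judged by eye. A picture comparison at those three spots gave mean differences of 10 to 17 grey levels. I put that down to changed shadows and did not look into it further.
- **Disagreements:** the scene and top cameras differed by 3 to 5 mm in y on where the barrels stood at first. A close look with the wrist camera settled it before each grasp.

The arm was raised and clear of everything at hand-in.

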